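# Close the battery bay of the portable amplifier

## Task

The portable amplifier lies on its grille with the open battery bay upwards. Take the battery cover, the grey plate with the tongue, and close the bay: with the far end raised, hook the tongue into the slot, then pivot the cover down until it snaps flat under the spring catch. Leave the shorter, plain plate without a tongue where it lies.

Things in the scene. Friction and masses are not known exactly. Their poses are not given: they have to be found in the camera images.
- cover: Grey plastic battery cover, about 90 g, flat on the bench. Plate 110 x 90 x 5 mm (x -50 to +60, y -45 to +45 mm) with a tongue, 60 wide, 4 thick, out to x = -72 mm, undersides level. Grip rib on top: 12 mm thick (x), 50 long (y), up to z = 32 mm; pinch it across x from above, tips just over the plate. Origin: underside, below the rib's middle; x away from the tongue, z up.
- cover_tip (a point): Middle of the free edge of the cover's tongue, at its underside: point (-72, 0, 0) mm of the cover, axes as the cover's.
- bay (a point): Cover's seat, on top of the fixed amplifier (wooden box 240 x 300 x 100 mm high), at the middle; z up, x from slot (robot's side) to catch. Well with cells: x -25 to 40, y -29 to 29 mm. Steel slot, open to +x: end wall x = -73, 88 mm wide inside, roof underside 9 mm up at the wall rising to 18 at its mouth, x = -57; roof top 22. Home: cover frame = this frame, play x -1 to +5, y +-14 mm.
- catch (a joint): Steel spring catch opposite the slot, 30 mm wide; value = travel to bay +x in m, 0 at rest to 0.014, spring 1 N at rest, 2.4 N at 7 mm. In the bay frame its nose is at x = 54, z = 10 mm, its front slopes up from there to x = 67, z = 32; foot at x = 65. The cover's end pressed down on the slope (up to 15 N) pushes it back and snaps under the nose.
- blank: Bystander: plain grey plate 90 x 90 x 5 mm with the same grip rib in its middle, no tongue, flat on the bench. Origin: middle of its underside; z up.
Things that resemble listed ones, but are neither listed nor needed, are in the scene too. Leave any black or yellow look-alike of the cover alone.

How it is judged:
By the outcome, as a careful person would: the job done as asked, in the order asked, and still so for the second after the job is handed in, with the robot touching nothing.
It also fails if it takes over 42 s, if anything falls off the work surface, if the arm or the gripper's body presses on something with over 40 N, if the wrist force passes 120 N, or if a joint passes its speed limit or range.

## Robot

A 7-joint arm with a two-finger parallel gripper is mounted at the origin on the work surface. World frame = base frame: x ahead of the robot, y to its left, z up, the work surface at z = 0. Lengths are in m, angles in rad, forces in N, time in s.
With the tool pointing down it reaches from about 0.425 to 0.925 m from the base axis. Payload 6.8 kg.
Tool frame: the origin (TCP) lies on the centre line of the jaws, within the pads' length; the fingertips stand bot.finger_overhang ahead of it and the grasp point (between the pads) lies 3 mm ahead of it (bot.finger_overhang is the distance from the TCP to the fingertips, in m); z points along the fingers, y is the direction in which the jaws open and shut (so a half turn about z gives the same grasp; the last joint's range is limited). The gripper opens to 85 mm and grips with 20 to 120 N. Pads are 22 mm wide; open, the fingers measure 114 mm over their backs; the gripper's body (76 mm by 85 mm) begins 54 mm behind the grasp point. The pads swing forward as they close: fully open they stand 13 mm farther back than shut.
Start: joints at [1.163, 0.477, 0.022, 1.555, -0.011, 1.109, -0.083], TCP at [0.199, -0.645, 0.253] pointing down, gripper open.
Joint ranges: [-2.96, 2.96], [-0.34, 2.1], [-1.41, 1.46], [0.24, 2.44], [-1.37, 4.51], [0.17, 1.92], [-2.96, 2.96]. Speed limits (rad/s): [2.39, 2.39, 3.14, 3.14, 3.14, 3.14, 3.14].

## Interface

Orientations are given as a unit quaternion [w, x, y, z].
In Python, from station import bot gives the robot as it stands.
- The arm moves only by the tool drive_tool, never from a script. Its argument "increments" is text: rows parted by semicolons, each of 4 numbers parted by spaces: the shift along the world's x, y, z in m, then the turn about the world's z in rad. In form: tx ty tz spin; .... A call has 1 to 12 rows; each row shifts and turns the commanded pose from where the row before left it; what a row does not reach is not made up. A row lasts 1/12 s, in which the tool goes at most 41.7 mm and 7.16 degrees, less where a joint would pass 70% of its speed; a pose out of reach is approached as far as the arm can. A call is refused whole if a number of a shift passes 0.0417 or a number of a turn 0.125, either way. A call with a gripper value outside its range is refused whole. "grip" is the opening, from 0 (shut) to 1 (fully open), set as the call begins (left out, the last holds). The fingers move at their own pace and stop on an object; "squeeze" is the grip in N (left out, the last holds). Time passes only in rows, so rows that do not move let the fingers close. It gives the time, the measured TCP pose, the force and the opening at its end, in the units of the state.
- bot.get_obs(): the state, without advancing time (a new reading comes with each control period).
- bot.read_camera(name): name is "scene" or "top" or "wrist"; returns the picture (420x560x3 uint8, red, green, blue); there is no depth.
- bot.calibration(name): a dict with "fx", "fy", "cx", "cy" (pixels), "distortion" ([k1, k2, p1, p2, k3] as OpenCV has them; the pictures are not rectified), "camera_from_world" (4x4, takes a point from world to camera coordinates). Camera axes: x right, y down, z forward; pixel columns grow to the right and rows downward; lengths in m; the calibration is good to about 2 mm. A picture is of the moment at which its call begins: read the wrist's pose just before it. calibration takes no time and is no camera call; for the wrist camera it gives the pose at the moment of the call.
- bot.hand_in(): hands the job in, once; it reports no verdict.
The state is a dict: "t": time; "q": joint angles; "joint_vel": joint speeds; "joint_torque": joint torques, N m; "eef_pos": TCP position; "tool_rot": TCP orientation; "contact_force": force on the tool from outside, world axes, zero at the start; "torque": the same for the moment, N m; "gripper_width": opening from 0.0 (shut) to 1.0 (fully open).
Only numpy, scipy, OpenCV 4.12 (cv2) and the standard library are available. Lean on these libraries where they do the work, as an engineer would, in place of code of your own. Each camera call takes 0.05 s, during which the arm holds its last target.

## Working session

There is one attempt and no reset: what is moved stays moved. The work goes in short steps, Python scripts to look and compute and a tool call to move; the robot and the scene stay as the last step left them, time stands still between calls to the robot, and variables do not carry over. Pictures are saved under pics/ and viewed, and the job is handed in when it is done.

Besides the shell and the picture viewer there is one more tool, called as name(argument=value, ...) on one line, values as JSON. drive_tool: Moves the arm, as the interface text tells. Its arguments: {"type":"object","properties":{"increments":{"type":"string"},"grip":{"type":"number"},"squeeze":{"type":"number"}},"required":["increments"]}

```bash
ls; mkdir -p pics
python3 - <<'E'
from station import bot
import cv2
o=bot.get_obs(); print(o['t'],o['eef_pos'],o['tool_rot'],o['gripper_width'],bot.finger_overhang,o['contact_force'])
for n in ['scene','top','wrist']:
    c=bot.calibration(n); print(n,c['fx'],c['fy'],c['cx'],c['cy'],c['distortion']); print(c['camera_from_world'])
    cv2.imwrite(f'pics/{n}0.png',bot.read_camera(n)[:,:,::-1])
E
```

```text
pics
0.0 [ 0.19915869 -0.64435969  0.25231345] [-9.12988460e-04  9.88787575e-01  1.49326009e-01 -2.00741775e-04] 0.9987515493470098 0.022 [-0.28865548 -0.08409511 -0.48688667]
scene 385.953431259308 385.953431259308 273.6489573544351 207.1767739959521 [-0.06070264  0.          0.          0.          0.        ]
[[ 0.24605002  0.96925163 -0.00326596 -0.11541793]
 [ 0.5965939  -0.15410265 -0.7876091  -0.26138178]
 [-0.76389469  0.19184278 -0.61616657  1.40509583]
 [ 0.          0.          0.          1.        ]]
top 448.60384782833967 448.60384782833967 271.02764983099223 211.23597877335018 [-0.07264566  0.          0.          0.          0.        ]
[[-0.00630164 -0.99989854 -0.0127748  -0.01879086]
 [-0.99226874  0.00783601 -0.12386014  0.56757646]
 [ 0.12394768  0.01189552 -0.99221745  0.88038253]
 [ 0.          0.          0.          1.        ]]
wrist 321.3271251050315 321.3271251050315 281.1410558485304 214.90298686775083 [-0.00248937  0.          0.          0.          0.        ]
[[ 0.29515032 -0.95544806 -0.00229965 -0.6740444 ]
 [-0.91972073 -0.28476409  0.27022804 -0.03474948]
 [-0.25884372 -0.07764286 -0.9627936   0.37843448]
 [ 0.          0.          0.          1.        ]]
```

View pics/scene0.png

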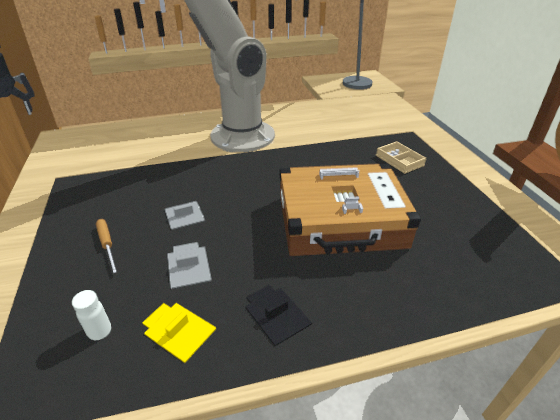

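View pics/top0.png

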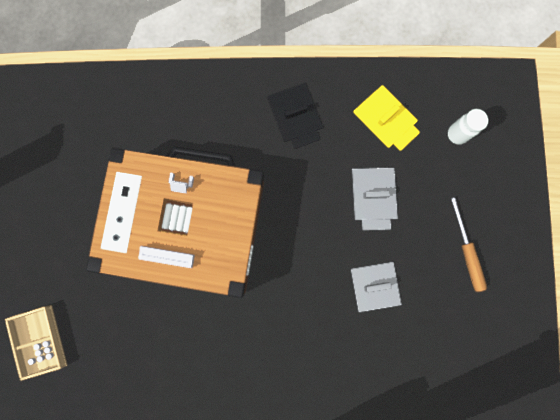

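View pics/wrist0.png

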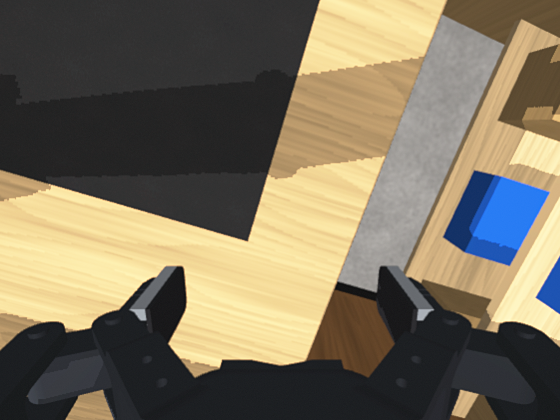

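```bash
cat > h.py <<'E'
import numpy as np, cv2
from station import bot
def cast(n,px,z,c=None):
    c=c or bot.calibration(n)
    K=np.array([[c['fx'],0,c['cx']],[0,c['fy'],c['cy']],[0,0,1]])
    u=cv2.undistortPoints(np.array(px,float).reshape(-1,1,2),K,np.array(c['distortion']))[:,0]
    T=c['camera_from_world'];R=T[:3,:3];o=-R.T@T[:3,3]
    d=np.c_[u,np.ones(len(u))]@R
    return o+d*((z-o[2])/d[:,2])[:,None]
def proj(n,P,c=None):
    c=c or bot.calibration(n)
    K=np.array([[c['fx'],0,c['cx']],[0,c['fy'],c['cy']],[0,0,1]])
    T=c['camera_from_world']
    return cv2.projectPoints(np.array(P,float).reshape(-1,3),cv2.Rodrigues(T[:3,:3])[0],T[:3,3],K,np.array(c['distortion']))[0][:,0]
E
python3 - <<'E'
import cv2,numpy as np
from h import *
im=cv2.imread('pics/top0.png')
a=cv2.resize(im[150:320,340:410],None,fx=3.5,fy=3.5,interpolation=cv2.INTER_CUBIC)
b=cv2.resize(im[140:310,80:270],None,fx=3.5,fy=3.5,interpolation=cv2.INTER_CUBIC)[:595]
h=max(a.shape[0],b.shape[0]); 
cv2.imwrite('pics/crop_cov.png',a);cv2.imwrite('pics/crop_bay.png',b)
s=cv2.imread('pics/scene0.png');cv2.imwrite('pics/crop_s.png',cv2.resize(s[150:260,270:430],None,fx=5,fy=5,interpolation=cv2.INTER_CUBIC))
hsv=cv2.cvtColor(im,cv2.COLOR_BGR2HSV)
m=((hsv[...,1]<50)&(hsv[...,2]>85)).astype(np.uint8); m[:,:330]=0;m[:,420:]=0;m[:150]=0
n,l,st,ce=cv2.connectedComponentsWithStats(m)
for i in range(1,n):
    if st[i,4]>200:
        cs,_=cv2.findContours((l==i).astype(np.uint8),cv2.RETR_EXTERNAL,cv2.CHAIN_APPROX_NONE)
        c=max(cs,key=cv2.contourArea)
        P=cast('top',c[:,0],0.005)[:,:2].astype(np.float32)
        print(st[i],ce[i],'rect',cv2.minAreaRect(P))
        ap=cv2.approxPolyDP(c,3,True)[:,0]; print(ap.tolist()); print(cast('top',ap,.005)[:,:2].round(4).tolist())
# wood
m=((hsv[...,0]>5)&(hsv[...,0]<25)&(hsv[...,1]>100)).astype(np.uint8)
E
```

```text
[ 351  167   47   64 2544] [374.40330189 197.01257862] rect ((0.5974777936935425, -0.24264290928840637), (0.13402347266674042, 0.09360561519861221), 1.830554723739624)
[[394, 168], [351, 169], [354, 217], [362, 221], [363, 230], [390, 229], [390, 219], [397, 218]]
[[0.6624, -0.2862], [0.6607, -0.1938], [0.5576, -0.1971], [0.549, -0.2137], [0.53, -0.2153], [0.5316, -0.2723], [0.5527, -0.2731], [0.5547, -0.2881]]
[ 351  262   51   51 1983] [375.47150782 286.84619264] rect ((0.4118273854255676, -0.23802459239959717), (0.0920456051826477, 0.09247104078531265), 8.755475997924805)
[[393, 262], [351, 269], [359, 312], [401, 304]]
[[0.4625, -0.2761], [0.4489, -0.1879], [0.3607, -0.2023], [0.3758, -0.2899]]
```

View pics/crop_cov.png

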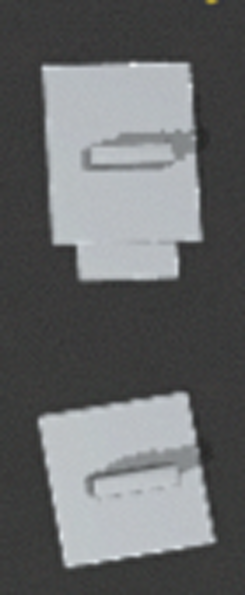

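View pics/crop_bay.png

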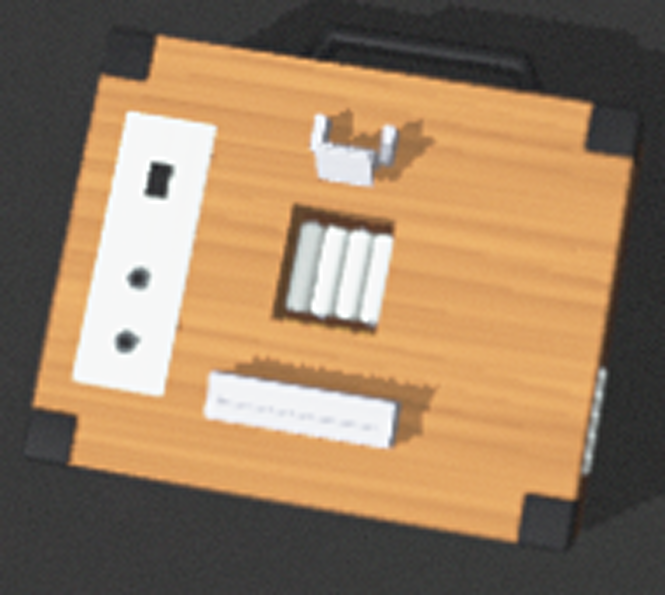

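View pics/crop_s.png

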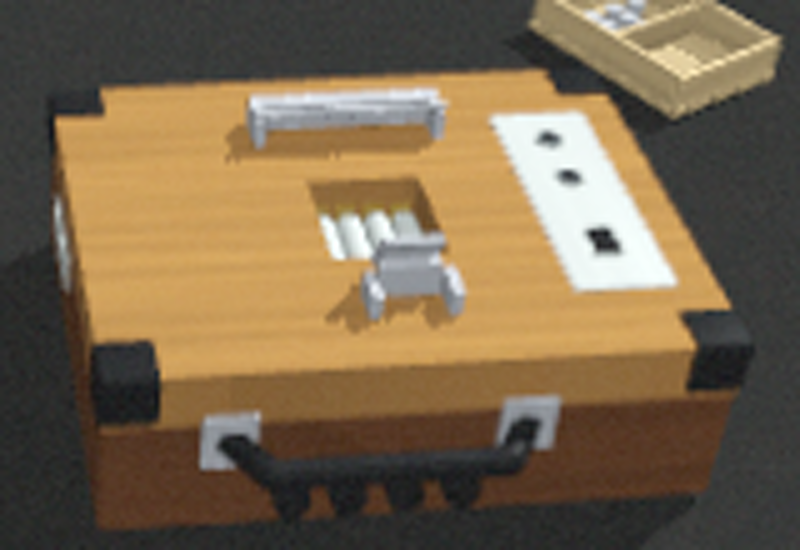

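Run:
```python
from h import *
def tp(p): return (np.array(p)+.5)/3.5-.5+[80,140]
def ts(p): return (np.array(p)+.5)/5-.5+[270,150]
def show(nm,P):
    c=P.mean(0)[:2]; print(nm,'c',c.round(4)); print(P[:,:2].round(4).tolist(),'edges',np.linalg.norm(np.roll(P,-1,0)-P,axis=1).round(4))
    for i in range(len(P)):
        d=P[(i+1)%len(P)]-P[i]; print('  ang',np.degrees(np.arctan2(d[1],d[0])).round(2))
show('well',cast('top',tp([(293,204),(395,220),(377,330),(272,318)]),.1))
show('box',cast('top',tp([(108,30),(637,110),(570,548),(25,458)]),.1))
show('roof',cast('top',tp([(209,371),(398,400),(390,447),(203,417)]),.122))
show('catch nosetop',cast('top',tp([(316,145),(375,152),(371,185),(320,180)]),.132))
show('roof scene',cast('scene',ts([(248,98),(440,90),(447,105),(252,117)]),.122))
show('well scene',cast('scene',ts([(308,181),(418,178)]),.1))
```

```text
well c [0.5514 0.1591]
[[0.5867, 0.1826], [0.5773, 0.1262], [0.5173, 0.1351], [0.5241, 0.1927]] edges [0.0572 0.0607 0.058  0.0633]
  ang -99.4
  ang 171.57
  ang 83.22
  ang -9.15
box c [0.5432 0.1605]
[[0.6863, 0.2903], [0.6371, -0.0061], [0.4006, 0.0304], [0.4486, 0.3273]] edges [0.3004 0.2393 0.3007 0.2406]
  ang -99.42
  ang 171.23
  ang 80.82
  ang -8.84
roof c [0.4745 0.1711]
[[0.4944, 0.2198], [0.4788, 0.119], [0.4544, 0.1229], [0.4703, 0.2224]] edges [0.102  0.0248 0.1007 0.0243]
  ang -98.8
  ang 170.94
  ang 80.92
  ang -6.07
catch nosetop c [0.6019 0.1469]
[[0.6131, 0.1629], [0.609, 0.1313], [0.5914, 0.1331], [0.5943, 0.1603]] edges [0.0318 0.0177 0.0273 0.019 ]
  ang -97.41
  ang 174.19
  ang 83.83
  ang 7.8
roof scene c [0.4829 0.1711]
[[0.4662, 0.1228], [0.4837, 0.2226], [0.498, 0.2202], [0.4837, 0.1187]] edges [0.1014 0.0145 0.1025 0.018 ]
  ang 80.06
  ang -9.8
  ang -97.99
  ang 166.88
well scene c [0.521  0.1667]
[[0.5153, 0.1391], [0.5267, 0.1944]] edges [0.0564 0.0564]
  ang 78.31
  ang -101.69
```

Candidates for the cover in the top view: grey plate with tongue (375,197); grey blank without tongue (377,287); black look-alike (296,115); yellow look-alike (387,118). The crop shows the tongue below the plate only at (375,197) among the grey ones, so I choose that one. The tool can only yaw. I'll therefore grip the rib across its length (the jaw axis along cover y) so the cover can pitch in the jaws.

drive_tool(increments="0.0253 0.0252 -0.004 -0.0224; 0.0253 0.0252 -0.004 -0.0224; 0.0253 0.0252 -0.004 -0.0224; 0.0253 0.0252 -0.004 -0.0224; 0.0253 0.0252 -0.004 -0.0224; 0.0253 0.0252 -0.004 -0.0224; 0.0253 0.0252 -0.004 -0.0224; 0.0253 0.0252 -0.004 -0.0224; 0.0253 0.0252 -0.004 -0.0224; 0.0253 0.0252 -0.004 -0.0224; 0.0253 0.0252 -0.004 -0.0224; 0.0253 0.0252 -0.004 -0.0224", grip=1, squeeze=25)

```text
t: 1.15
eef_pos: [0.5038, -0.3411, 0.2049]
tool_rot: [-0.0, 1.0, 0.015, -0.0]
contact_force: [0.3, 0.1, 0.6]
gripper_width: 0.998
```

drive_tool(increments="0.0253 0.0252 -0.015 0; 0.0253 0.0252 -0.015 0; 0.0253 0.0252 -0.015 0; 0.0253 0.0252 -0.015 0; 0 0 -0.01 0; 0 0 0 0; 0 0 0 0")

```text
t: 1.73
eef_pos: [0.6033, -0.2418, 0.1344]
tool_rot: [-0.0, 1.0, 0.016, -0.001]
contact_force: [-0.4, -0.7, 0.2]
gripper_width: 0.998
```

Run:
```python
from h import *
o=bot.get_obs();print(o['t'],o['eef_pos'],o['contact_force'])
import numpy as np
w,x,y,z=o['tool_rot']
print('toolY ang',np.degrees(np.arctan2(1-2*(x*x+z*z),2*(x*y-w*z))))
c=bot.calibration('wrist')
im=bot.read_camera('wrist')[:,:,::-1].copy()
p=proj('wrist',[[.6035,-.2425,.032]],c);print(p)
cv2.imwrite('pics/w1.png',im)
```

```text
1.7333 [ 0.60334621 -0.24181245  0.13441678] [-0.39203478 -0.73888204  0.17857446]
toolY ang -88.20835561161343
[[282.1651917  222.87873513]]
```

View pics/w1.png

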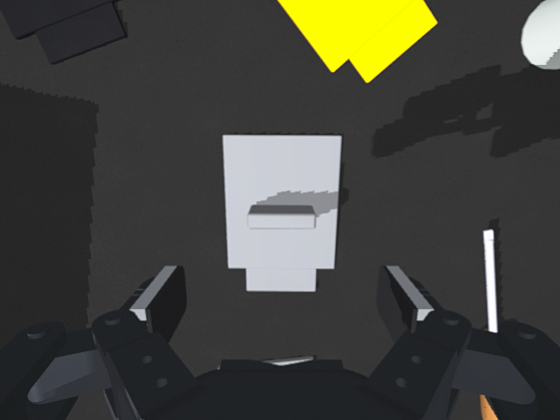

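The wrist view shows the tongued plate at (281,212). Its rib top is at (281,222), predicted (282,223), with the jaws on either side. Going down.

drive_tool(increments="0 -0.0007 -0.025 0; 0 0 -0.025 0; 0 0 -0.025 0; 0 0 -0.016 0; 0 0 -0.008 0; 0 0 0 0")

```text
t: 2.28
eef_pos: [0.6026, -0.2437, 0.0354]
tool_rot: [0.0, 1.0, 0.014, -0.001]
contact_force: [-0.2, -0.5, -0.5]
gripper_width: 1.0
```

Run:
```python
from h import *
o=bot.get_obs();print(o['t'],o['eef_pos'],o['contact_force'])
im=bot.read_camera('scene')[:,:,::-1]
cv2.imwrite('pics/s1.png',cv2.resize(im[180:310,110:270],None,fx=4.5,fy=4.5,interpolation=cv2.INTER_CUBIC))
```

```text
2.2833 [ 0.6026442  -0.24371074  0.03536643] [-0.21659612 -0.48084209 -0.53807119]
```

View pics/s1.png

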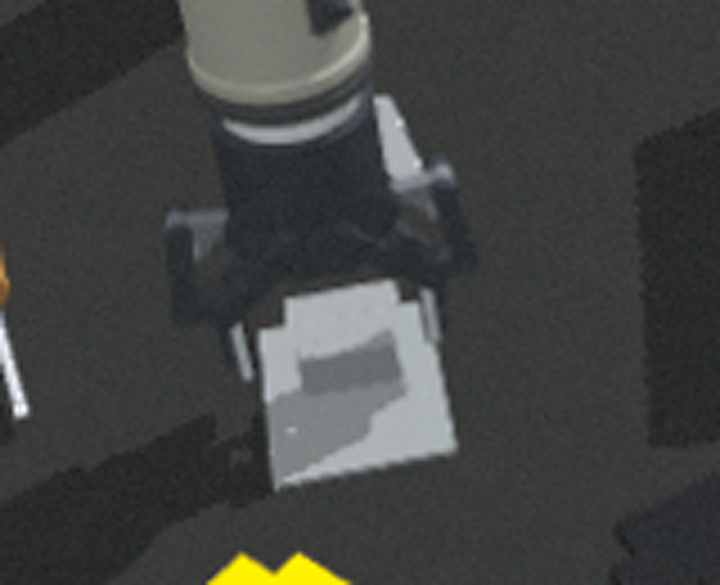

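The fingers straddle the rib, seen at (340,365) in the crop. Closing.

drive_tool(increments="0 0 0 0; 0 0 0 0; 0 0 0 0; 0 0 0 0; 0 0 0 0; 0 0 0 0; 0 0 0 0; 0 0 0 0", grip=0, squeeze=25)

```text
t: 3.0
eef_pos: [0.605, -0.2428, 0.0379]
tool_rot: [0.0, 1.0, 0.015, 0.001]
contact_force: [-1.4, 0.5, 5.1]
gripper_width: 0.575
```

Run:
```python
from h import *
o=bot.get_obs();print(o['t'],o['eef_pos'],o['contact_force'],o['gripper_width'])
im=bot.read_camera('scene')[:,:,::-1]
cv2.imwrite('pics/s2.png',cv2.resize(im[180:310,110:270],None,fx=4.5,fy=4.5,interpolation=cv2.INTER_CUBIC))
cv2.imwrite('pics/w2.png',bot.read_camera('wrist')[:,:,::-1])
```

```text
3.0 [ 0.60498227 -0.24280093  0.03786978] [-1.41732921  0.48080116  5.13469942] 0.5750127288049623
```

View pics/s2.png

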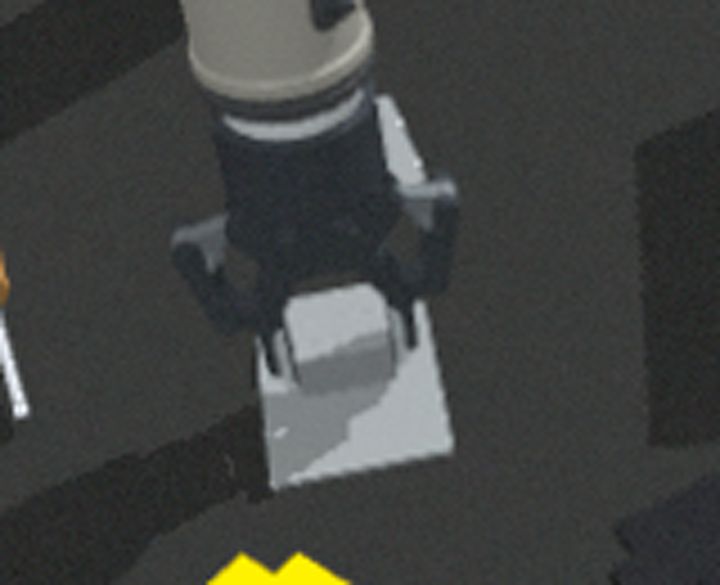

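View pics/w2.png

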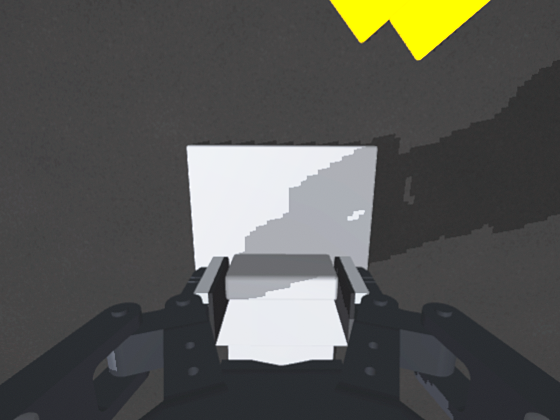

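Run:
```python
from h import *
o=bot.get_obs();p=np.array(o['eef_pos']);print(p)
cx=np.array([np.cos(.0314),np.sin(.0314),0]);cy=np.array([-cx[1],cx[0],0])
for h in (.005,.01,.015,.02,.025,.03):
    P=[np.array([p[0],p[1],h])+cx*a-cy*.025 for a in (.006,.011)]; print(h,proj('wrist',P).round(0).tolist())
im=cv2.imread('pics/w2.png')[230:380,160:400];cv2.imwrite('pics/w2c.png',cv2.resize(im,None,fx=3.3,fy=3.3,interpolation=cv2.INTER_CUBIC))
```

```text
[ 0.60503395 -0.24281914  0.03791933]
0.005 [[330.0, 252.0], [330.0, 243.0]]
0.01 [[332.0, 256.0], [332.0, 247.0]]
0.015 [[333.0, 260.0], [334.0, 251.0]]
0.02 [[335.0, 265.0], [335.0, 255.0]]
0.025 [[337.0, 269.0], [337.0, 259.0]]
0.03 [[339.0, 274.0], [339.0, 264.0]]
```

View pics/w2c.png

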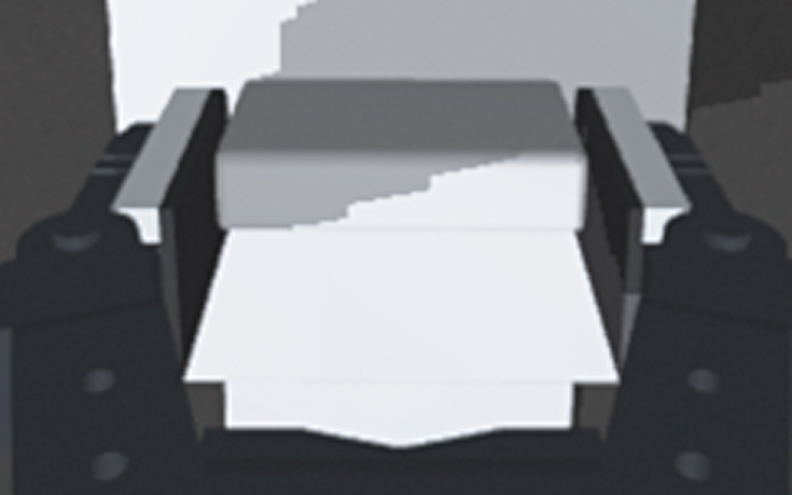

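Pads overlap the rib's upper ~14 mm, with the tips clear of the plate. Lifting, and carrying towards the robot side of the slot.

drive_tool(increments="0 0 0.015 0; 0 0 0.03 0; 0 0 0.03 0; -0.01 0.015 0.03 0; -0.011 0.022 0.03 -0.016; -0.011 0.025 0.027 -0.016; -0.011 0.026 0 -0.016; -0.011 0.026 0 -0.016; -0.011 0.026 0 -0.016; -0.011 0.026 0 -0.016; -0.011 0.026 0 -0.016; -0.011 0.026 0 -0.016")

```text
t: 4.1
eef_pos: [0.5054, -0.0232, 0.1995]
tool_rot: [0.0, 0.999, -0.049, 0.001]
contact_force: [0.4, 0.1, -0.7]
gripper_width: 0.578
```

drive_tool(increments="-0.011 0.026 0 -0.016; -0.011 0.026 0 -0.016; -0.011 0.026 0 -0.016; -0.011 0.026 0 -0.015; -0.011 0.026 0 -0.015; -0.011 0.026 0 0; -0.011 0.026 0 0; -0.01 0.026 0 0; -0.006 0.015 0 0; 0 0 0 0; 0 0 0 0")

```text
t: 5.02
eef_pos: [0.4129, 0.1992, 0.1991]
tool_rot: [-0.0, 0.996, -0.086, 0.0]
contact_force: [-0.5, -0.3, -0.4]
gripper_width: 0.576
```

Run:
```python
from h import *
o=bot.get_obs();print(o['t'],o['eef_pos'],o['contact_force'],o['gripper_width'])
w,x,y,z=o['tool_rot']
print('toolY ang',np.degrees(np.arctan2(1-2*(x*x+z*z),2*(x*y-w*z))))
im=bot.read_camera('scene')[:,:,::-1]
cv2.imwrite('pics/s3.png',cv2.resize(im[90:260,230:430],None,fx=3.5,fy=3.5,interpolation=cv2.INTER_CUBIC))
cv2.imwrite('pics/w3.png',bot.read_camera('wrist')[:,:,::-1])
```

```text
5.0167 [0.41289015 0.19921636 0.1991368 ] [-0.52562628 -0.29536425 -0.35063613] 0.5763074295104202
toolY ang -99.89046639257546
```

View pics/s3.png

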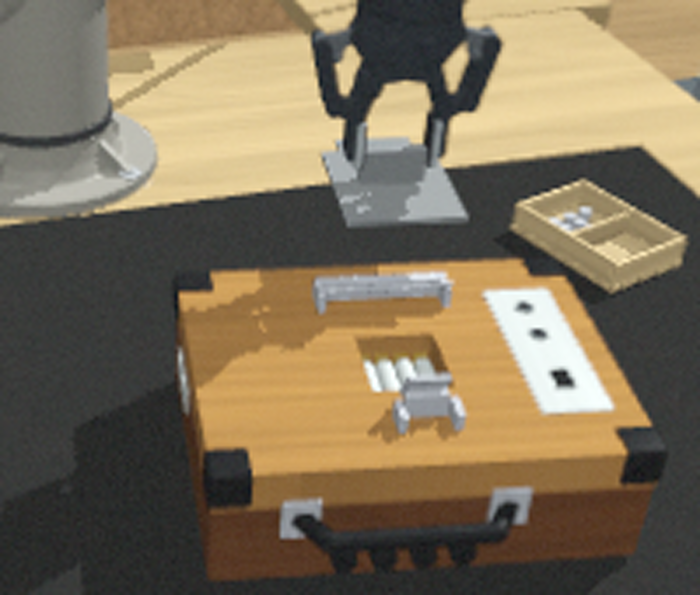

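View pics/w3.png

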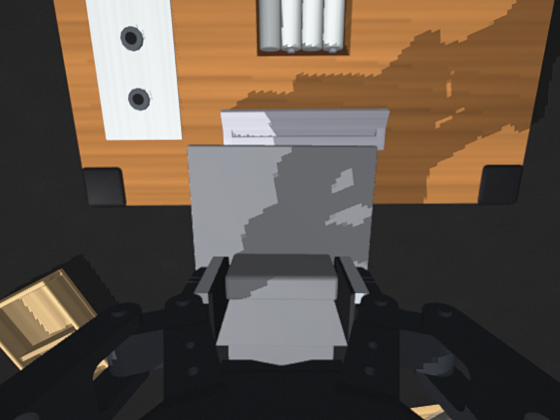

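drive_tool(increments="0.007 -0.01 0 0.014; 0.007 -0.01 -0.01 0; 0 0 -0.012 0; 0 0 -0.008 0; 0 0 -0.004 0; 0 0 -0.003 0; 0 0 0 0")

```text
t: 5.7
eef_pos: [0.4268, 0.1783, 0.1606]
tool_rot: [0.0, 0.997, -0.08, -0.001]
contact_force: [0.5, -0.2, -0.0]
gripper_width: 0.574
```

drive_tool(increments="0 0 -0.002 0; 0 0 -0.002 0; 0 0 -0.002 0; 0 0 0 0")

```text
t: 6.03
eef_pos: [0.427, 0.179, 0.1554]
tool_rot: [-0.0, 0.997, -0.08, 0.0]
contact_force: [-2.7, 0.7, 2.7]
gripper_width: 0.582
```

drive_tool(increments="0 0 -0.002 0; 0 0 -0.002 0; 0 0 -0.002 0; 0 0 -0.002 0; 0 0 0 0")

```text
t: 6.45
eef_pos: [0.4268, 0.1787, 0.1469]
tool_rot: [0.0, 0.997, -0.08, -0.0]
contact_force: [-3.6, 0.7, 2.8]
gripper_width: 0.579
```

Run:
```python
from h import *
o=bot.get_obs();print(o['t'],o['eef_pos'],o['contact_force'],o['gripper_width'])
im=bot.read_camera('scene')[:,:,::-1]
cv2.imwrite('pics/s4.png',cv2.resize(im[90:260,230:430],None,fx=3.5,fy=3.5,interpolation=cv2.INTER_CUBIC))
cv2.imwrite('pics/w4.png',bot.read_camera('wrist')[:,:,::-1])
```

```text
6.45 [0.42682713 0.17873604 0.14689582] [-3.57285557  0.65264402  2.82977965] 0.5791862807442636
```

View pics/s4.png

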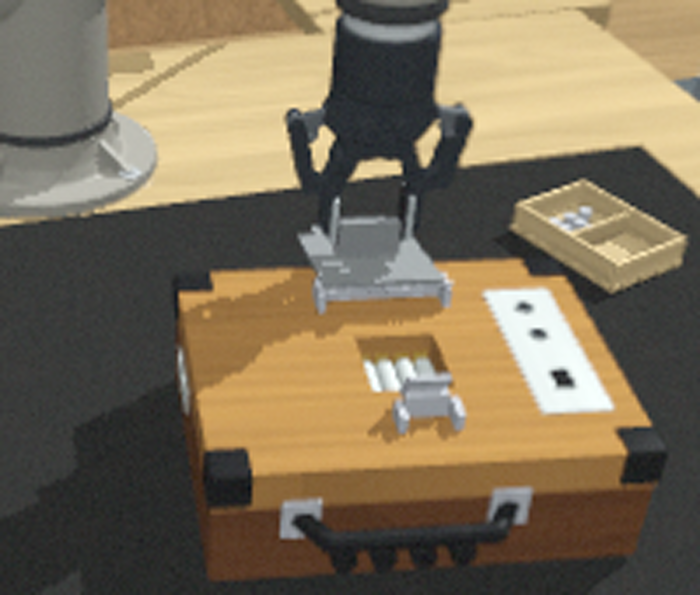

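View pics/w4.png

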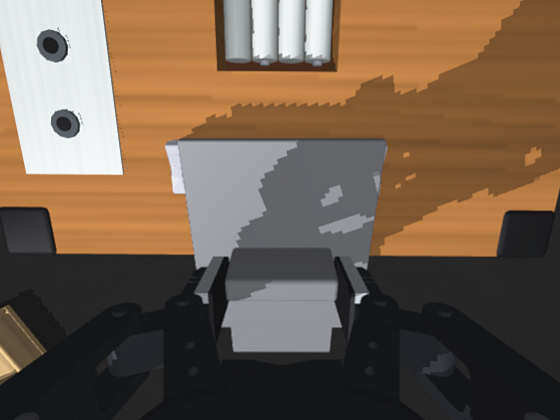

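```bash
cat > pitch.py <<'E'
from h import *
def far(px, corner=True):
    # far top edge of plate 90mm wide: depth via width, points in world
    c=bot.calibration('wrist')
    K=np.array([[c['fx'],0,c['cx']],[0,c['fy'],c['cy']],[0,0,1]])
    u=cv2.undistortPoints(np.array(px,float).reshape(-1,1,2),K,np.array(c['distortion']))[:,0]
    d=np.c_[u,np.ones(2)]
    s=.09/np.linalg.norm(d[1]-d[0])
    T=c['camera_from_world'];P=(d*s-T[:3,3])@T[:3,:3]
    return P
def model(th,p,zc=.026,xo=0,yaw=np.radians(-9.1),dz=-.0139):
    # project cover points for pitch th about pivot (0,zc) of cover sited at TCP+dz
    ex=np.array([np.cos(yaw),np.sin(yaw),0]);ey=np.array([-ex[1],ex[0],0])
    out=[]
    for x,y,z in [(.06,.045,.005),(.06,-.045,.005),(-.072,.03,.004),(-.072,-.03,.004),(.06,0,0),(-.072,0,0)]:
        X=x*np.cos(th)-(z-zc)*np.sin(th)+xo; Z=x*np.sin(th)+(z-zc)*np.cos(th)
        out.append(p+ex*X+ey*y+np.array([0,0,Z+dz]))
    return np.array(out)
E
python3 - <<'E'
from pitch import *
o=bot.get_obs();p=np.array(o['eef_pos'])
P=far([(178,140),(386,141)]);print(P.round(4))
print('far rel z',P.mean(0)[2]-p[2])
for t in (0,8,10,12,14,16,18,20,22):
    M=model(np.radians(t),p); print(t,proj('wrist',M[:4]).round(0).tolist(),'tip,far z',M[[5,4],2].round(4))
E
```

```text
[[0.4957 0.2127 0.1244]
 [0.4809 0.1239 0.1244]]
far rel z -0.02275718017479711
0 [[185.0, 144.0], [377.0, 144.0], [230.0, 375.0], [333.0, 374.0]] tip,far z [0.1073 0.1073]
8 [[179.0, 140.0], [382.0, 139.0], [232.0, 357.0], [331.0, 357.0]] tip,far z [0.0975 0.1159]
10 [[178.0, 139.0], [384.0, 139.0], [233.0, 353.0], [330.0, 353.0]] tip,far z [0.0951 0.1181]
12 [[176.0, 139.0], [386.0, 138.0], [233.0, 349.0], [330.0, 349.0]] tip,far z [0.0928 0.1203]
14 [[174.0, 138.0], [387.0, 138.0], [234.0, 345.0], [329.0, 345.0]] tip,far z [0.0906 0.1225]
16 [[173.0, 138.0], [389.0, 138.0], [234.0, 341.0], [329.0, 340.0]] tip,far z [0.0884 0.1248]
18 [[171.0, 138.0], [391.0, 138.0], [235.0, 336.0], [328.0, 336.0]] tip,far z [0.0863 0.1271]
20 [[169.0, 138.0], [393.0, 138.0], [235.0, 332.0], [328.0, 332.0]] tip,far z [0.0842 0.1293]
22 [[167.0, 139.0], [395.0, 138.0], [235.0, 328.0], [328.0, 328.0]] tip,far z [0.0822 0.1316]
```

drive_tool(increments="0.0025 -0.0004 -0.001 0; 0.0025 -0.0004 -0.001 0; 0.0025 -0.0004 -0.001 0; 0.0025 -0.0004 -0.001 0; 0 0 0 0")

```text
t: 6.97
eef_pos: [0.4345, 0.1773, 0.1429]
tool_rot: [0.001, 0.997, -0.08, -0.003]
contact_force: [-13.5, 2.7, 11.6]
gripper_width: 0.58
```

Run:
```python
from pitch import *
o=bot.get_obs();p=np.array(o['eef_pos']);print(o['t'],p,o['contact_force'])
cv2.imwrite('pics/w5.png',bot.read_camera('wrist')[:,:,::-1])
for t in (10,12,14,16,18,20,22):
    M=model(np.radians(t),p); print(t,proj('wrist',M[:4]).round(0).tolist(),'tip,far z',M[[5,4],2].round(4))
```

```text
6.9667 [0.4344685  0.17728969 0.14290601] [-13.50572476   2.7174982   11.55984255]
10 [[178.0, 139.0], [384.0, 139.0], [233.0, 353.0], [330.0, 352.0]] tip,far z [0.0909 0.1138]
12 [[176.0, 138.0], [386.0, 138.0], [233.0, 348.0], [329.0, 348.0]] tip,far z [0.0886 0.116 ]
14 [[174.0, 138.0], [387.0, 138.0], [234.0, 344.0], [329.0, 344.0]] tip,far z [0.0864 0.1183]
16 [[172.0, 138.0], [389.0, 138.0], [234.0, 340.0], [328.0, 340.0]] tip,far z [0.0842 0.1206]
18 [[171.0, 138.0], [391.0, 138.0], [234.0, 336.0], [328.0, 336.0]] tip,far z [0.082  0.1228]
20 [[169.0, 138.0], [393.0, 138.0], [235.0, 332.0], [328.0, 331.0]] tip,far z [0.0799 0.1251]
22 [[167.0, 139.0], [395.0, 138.0], [235.0, 328.0], [327.0, 327.0]] tip,far z [0.0779 0.1274]
```

View pics/w5.png

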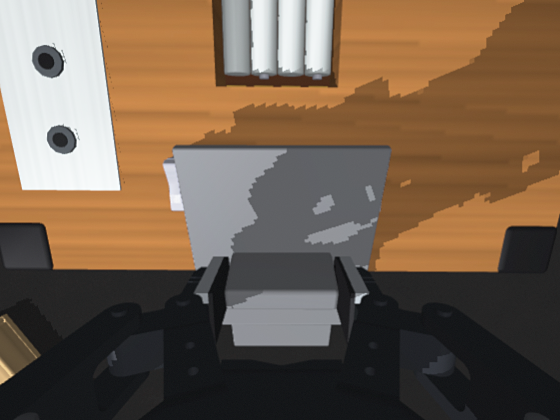

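drive_tool(increments="0 0 0.004 0; 0 0 0.01 0; 0 0 0.015 0; 0 0 0.02 0; 0 0 0.02 0; 0 0 0 0; 0 0 0 0")

```text
t: 7.6
eef_pos: [0.4387, 0.1769, 0.2137]
tool_rot: [-0.001, 0.997, -0.081, 0.002]
contact_force: [0.5, -0.6, -0.5]
gripper_width: 0.577
```

Run:
```python
from pitch import *
o=bot.get_obs();p=np.array(o['eef_pos']);print(o['t'],p,o['contact_force'])
w,x,y,z=o['tool_rot']
print('toolY ang',np.degrees(np.arctan2(1-2*(x*x+z*z),2*(x*y-w*z))))
im=bot.read_camera('wrist')[:,:,::-1]
cv2.imwrite('pics/w6.png',im)
for t in (12,14,16,18,20):
    M=model(np.radians(t),p); print(t,proj('wrist',M[:4]).round(0).tolist())
cv2.imwrite('pics/w6c.png',cv2.resize(im[120:370,150:410],None,fx=2.4,fy=2.4,interpolation=cv2.INTER_CUBIC))
im=bot.read_camera('scene')[:,:,::-1]
cv2.imwrite('pics/s6.png',cv2.resize(im[90:260,230:430],None,fx=3.5,fy=3.5,interpolation=cv2.INTER_CUBIC))
```

```text
7.6 [0.43870051 0.17687111 0.21369957] [ 0.47205248 -0.63175423 -0.45033061]
toolY ang -99.29387117460351
12 [[174.0, 137.0], [385.0, 136.0], [232.0, 349.0], [329.0, 349.0]]
14 [[172.0, 137.0], [387.0, 136.0], [233.0, 345.0], [329.0, 345.0]]
16 [[171.0, 136.0], [389.0, 136.0], [233.0, 341.0], [328.0, 341.0]]
18 [[169.0, 136.0], [391.0, 136.0], [234.0, 337.0], [328.0, 336.0]]
20 [[167.0, 136.0], [392.0, 136.0], [234.0, 333.0], [328.0, 332.0]]
```

View pics/w6c.png

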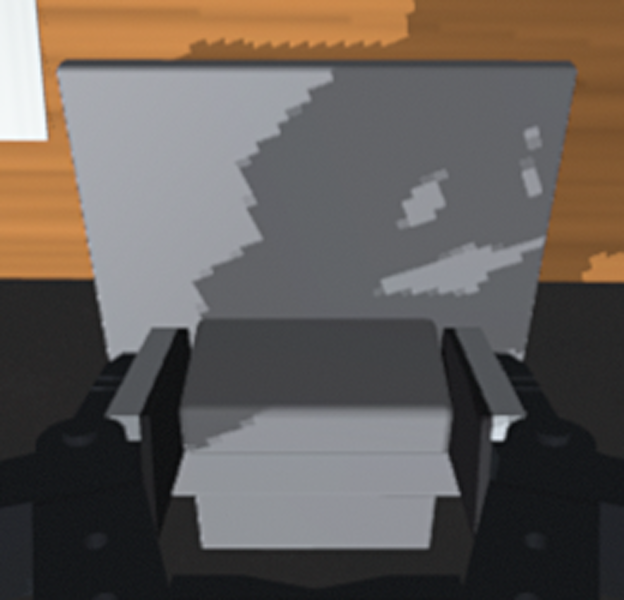

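View pics/s6.png

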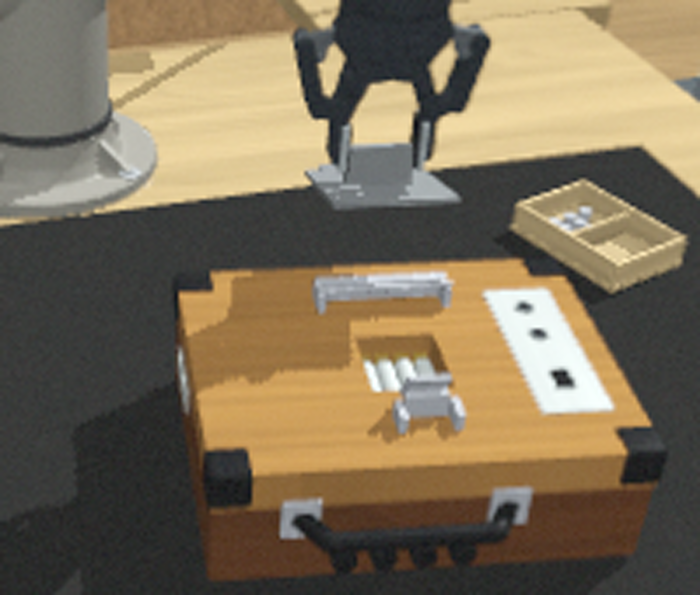

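Run:
```python
from pitch import *
from scipy.optimize import least_squares
o=bot.get_obs();p=np.array(o['eef_pos'])
obs=np.array([(174.2,148.3),(389.6,148.7),(234,348),(329,348)])
c=bot.calibration('wrist')
f=lambda v:(proj('wrist',model(v[0],p,xo=v[1],dz=v[2],yaw=v[3])[:4],c)-obs).ravel()
r=least_squares(f,[.25,0,-.0139,-.16],x_scale=[.1,.01,.01,.1]);print(np.degrees(r.x[[0,3]]),r.x[1:3],r.fun.round(1))
M=model(r.x[0],p,xo=r.x[1],dz=r.x[2],yaw=r.x[3]); print('far,tip rel TCP',(M[4:]-p).round(4))
B=np.array([.5435,.1605,.1]);a=np.radians(-9.1);R=np.array([[np.cos(a),np.sin(a),0],[-np.sin(a),np.cos(a),0],[0,0,1]])
print('bay frame far,tip',((M[4:]-B)@R.T).round(4),'tcp',(R@(p-B)).round(4))
```

```text
[15.67560127 -9.38690778] [-0.0042642  -0.01289339] [-0.5 -0.  -0.4 -0.  -0.3 -0.1 -0.7  0.1]
far,tip rel TCP [[ 0.0597 -0.0099 -0.0217]
 [-0.0657  0.0109 -0.0574]]
bay frame far,tip [[-0.0469 -0.0014  0.0902]
 [-0.174  -0.0008  0.0545]] tcp [-0.1074 -0.0011  0.1119]
```

The cover is pitched 15.7° in the jaws with the far end up (fit residual <1 px). Carrying it over the bay.

drive_tool(increments="0.02 -0.003 0 0.005; 0.02 -0.003 0 0; 0.02 -0.003 0 0; 0.02 -0.003 0 0; 0.02 -0.003 0 0; 0.0206 -0.003 0 0; 0 0 -0.01 0; 0 0 -0.015 0; 0 0 -0.007 0; 0 0 0 0; 0 0 0 0")

```text
t: 8.62
eef_pos: [0.5569, 0.1589, 0.1794]
tool_rot: [0.0, 0.997, -0.078, -0.001]
contact_force: [-0.2, 0.0, 0.0]
gripper_width: 0.576
```

```bash
cat > st.py <<'E'
from pitch import *
B=np.array([.5435,.1605,.1]);a=np.radians(-9.1);R=np.array([[np.cos(a),np.sin(a),0],[-np.sin(a),np.cos(a),0],[0,0,1]])
def st(k):
    o=bot.get_obs();p=np.array(o['eef_pos']);b=R@(p-B)
    w,x,y,z=o['tool_rot']
    print(o['t'],'tcp bay',b.round(4),'tip',(b+[-.0666,0,-.0574]).round(4),'F',np.round(o['contact_force'],1),'g',round(o['gripper_width'],3),'yaw',np.degrees(np.arctan2(1-2*(x*x+z*z),2*(x*y-w*z))).round(2)+90)
    im=bot.read_camera('scene')[:,:,::-1]
    cv2.imwrite(f'pics/s{k}.png',cv2.resize(im[110:260,270:420],None,fx=4,fy=4,interpolation=cv2.INTER_CUBIC))
    im=bot.read_camera('wrist')[:,:,::-1]
    cv2.imwrite(f'pics/w{k}.png',im)
E
python3 -c "
from st import *
st(7)"
```

```text
8.6167 tcp bay [0.0135 0.0005 0.0794] tip [-0.0531  0.0005  0.022 ] F [-0.2  0.   0. ] g 0.576 yaw -8.920000000000002
```

View pics/s7.png

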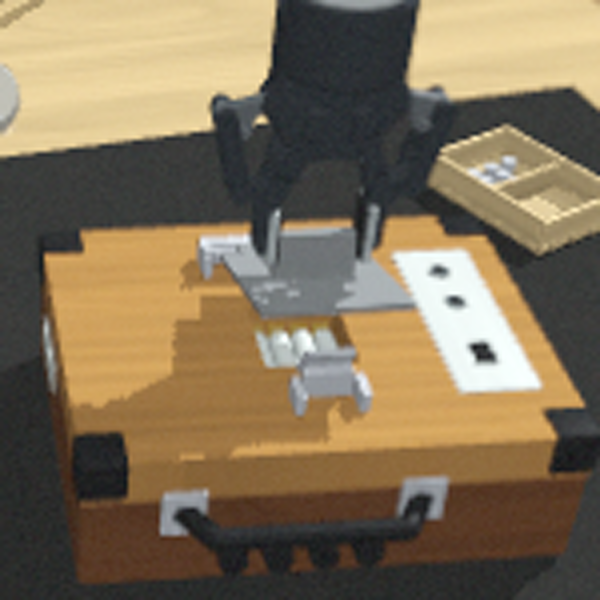

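View pics/w7.png

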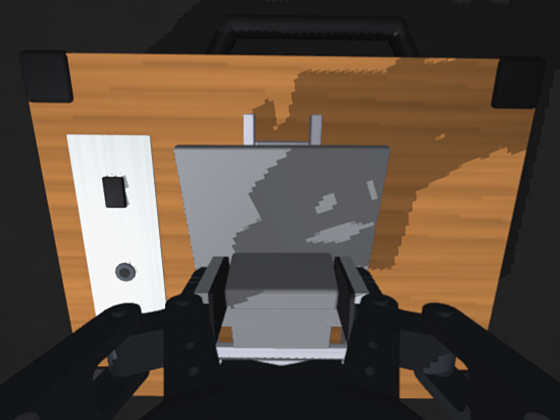

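The tongue sits just ahead of the slot bar (wrist row ~348) and the catch is centred on the cover (column 282). Lowering, then sliding the tongue in.

drive_tool(increments="0.001 0 -0.008 0; 0 0 -0.005 0; 0 0 -0.003 0; 0 0 0 0; 0 0 0 0")

```text
t: 9.13
eef_pos: [0.5586, 0.1589, 0.164]
tool_rot: [0.0, 0.997, -0.078, -0.0]
contact_force: [0.9, 0.0, -0.8]
gripper_width: 0.573
```

```bash
python3 -c "
from st import *
st(8)"
```

```text
9.1333 tcp bay [0.0151 0.0008 0.064 ] tip [-0.0515  0.0008  0.0066] F [ 0.9  0.  -0.8] g 0.573 yaw -8.939999999999998
```

View pics/s8.png

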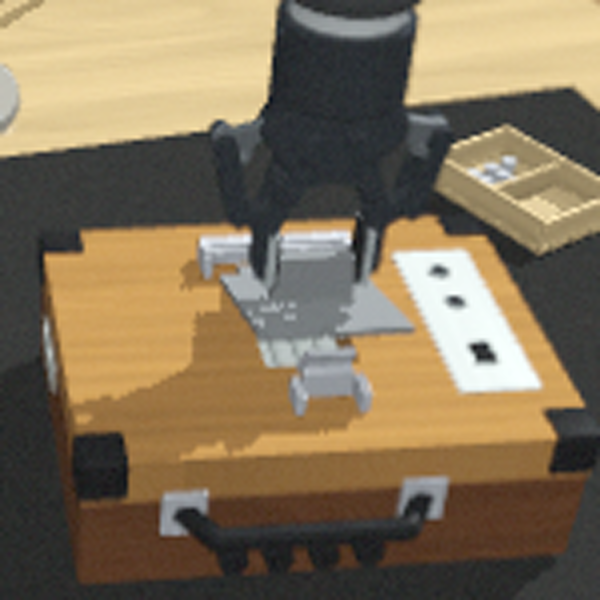

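View pics/w8.png

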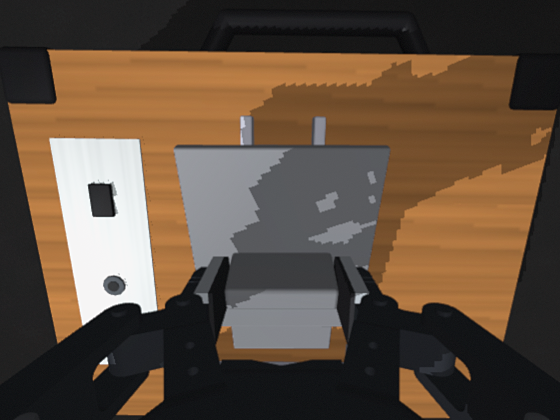

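Run:
```python
from st import *
o=bot.get_obs();p=np.array(o['eef_pos'])
M=model(np.radians(15.68),p,xo=-.0043,dz=-.0129,yaw=a)
f=lambda P:((proj('scene',P)-[270,110])*4).round(0).tolist()
print('far corners top',f(M[:2]))
bw=lambda *q:[B+R.T@np.array(v) for v in q]
print('catch nose/top',f(bw((.054,.015,.01),(.054,-.015,.01),(.067,.015,.032),(.067,-.015,.032),(.067,0,0))))
print('slot mouth top',f(bw((-.057,.05,.022),(-.057,-.05,.022))),'well',f(bw((.04,.029,0),(.04,-.029,0))))
c=bot.calibration('wrist')
print('wrist catch',proj('wrist',bw((.067,.015,.032),(.067,-.015,.032),(.065,.015,0)),c).round(0).tolist())
```

```text
far corners top [[412.0, 327.0], [256.0, 336.0]]
catch nose/top [[341.0, 361.0], [291.0, 364.0], [352.0, 344.0], [301.0, 347.0], [320.0, 390.0]]
slot mouth top [[352.0, 240.0], [200.0, 248.0]] well [[356.0, 359.0], [261.0, 365.0]]
wrist catch [[252.0, 162.0], [315.0, 163.0], [257.0, 160.0]]
```

Predicted and observed far corners agree to ~1 px. Sliding the tongue under the roof.

drive_tool(increments="-0.003 0.0005 0 0; -0.003 0.0005 0 0; -0.003 0.0005 0 0; -0.002 0.0003 0 0; 0 0 0 0")

```text
t: 9.65
eef_pos: [0.5471, 0.161, 0.1644]
tool_rot: [0.0, 0.997, -0.078, -0.0]
contact_force: [1.1, -0.4, -0.7]
gripper_width: 0.577
```

drive_tool(increments="-0.002 0.0003 0 0; -0.002 0.0003 -0.001 0; -0.002 0.0003 -0.001 0; 0 0 0 0; 0 0 0 0")

```text
t: 10.07
eef_pos: [0.5416, 0.1617, 0.1622]
tool_rot: [0.0, 0.997, -0.078, -0.0]
contact_force: [0.4, -0.5, -1.9]
gripper_width: 0.577
```

```bash
python3 -c "
from st import *
st(9)"
```

```text
10.0667 tcp bay [-0.0021  0.0009  0.0622] tip [-0.0687  0.0009  0.0048] F [ 0.4 -0.5 -1.9] g 0.577 yaw -8.930000000000007
```

View pics/s9.png

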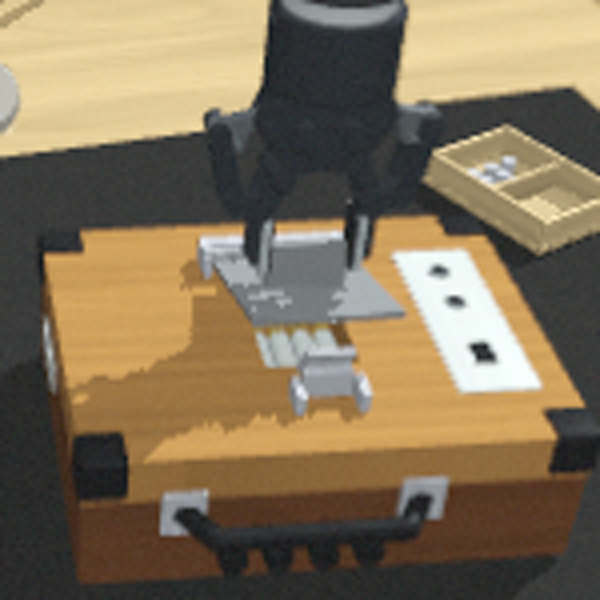

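View pics/w9.png

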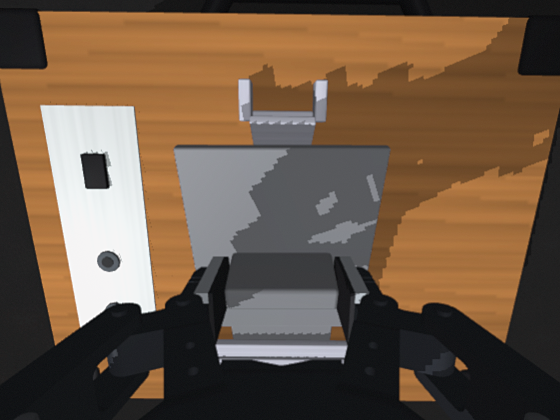

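The bar now covers the tongue's edge (wrist rows 343–357) and the far end stands clear in front of the catch. So the tongue is hooked, with the far end raised. Pivoting down.

drive_tool(increments="0 0 -0.002 0; 0 0 -0.002 0; 0 0 -0.0015 0; 0.001 -0.0002 -0.002 0; 0.001 -0.0002 -0.002 0; 0.001 -0.0002 -0.002 0; 0 0 0 0")

```text
t: 10.75
eef_pos: [0.5452, 0.1611, 0.1507]
tool_rot: [-0.0, 0.997, -0.078, 0.0]
contact_force: [-0.6, -0.3, 2.4]
gripper_width: 0.575
```

```bash
python3 -c "
from st import *
st(10)"
```

```text
10.75 tcp bay [0.0016 0.0009 0.0507] tip [-0.065   0.0009 -0.0067] F [-0.6 -0.3  2.4] g 0.575 yaw -8.950000000000003
```

View pics/w10.png

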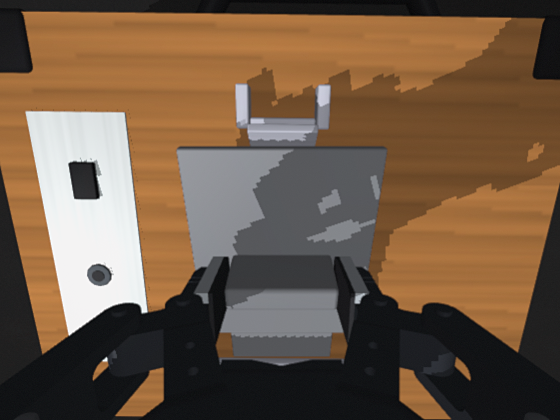

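View pics/s10.png

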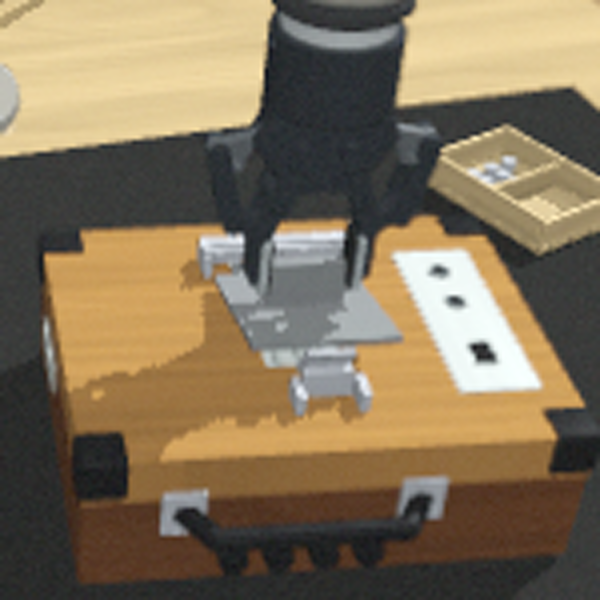

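Run:
```python
from st import *
P=far([(178.3,149),(386.7,149)]);b=(P-B)@R.T;print('far top edge bay',b.round(4))
for t in (6,8,10,12,14):
    th=np.radians(t); f=b.mean(0); # top far corner (60,5) -> tip (-72,0)
    print(t,'tip',(f[0]-.132*np.cos(th)+.005*np.sin(th)).round(4),(f[2]-.132*np.sin(th)-.005*np.cos(th)).round(4))
```

```text
far top edge bay [[ 0.06    0.0455  0.0295]
 [ 0.0602 -0.0445  0.0295]]
6 tip -0.0707 0.0107
8 tip -0.0699 0.0062
10 tip -0.069 0.0017
12 tip -0.068 -0.0028
14 tip -0.0668 -0.0073
```

Pitch now ≈10.8°, with the tip at about (-69, 0) mm in the bay: in the slot. Pressing on down.

drive_tool(increments="0.001 -0.0002 -0.002 0; 0.001 -0.0002 -0.002 0; 0.001 -0.0002 -0.002 0; 0.001 -0.0002 -0.002 0; 0 0 0 0", squeeze=45)

```text
t: 11.27
eef_pos: [0.5496, 0.1607, 0.1435]
tool_rot: [-0.0, 0.997, -0.078, 0.001]
contact_force: [-0.6, 1.1, 5.7]
gripper_width: 0.57
```

drive_tool(increments="0.001 -0.0002 -0.002 0; 0 0 -0.002 0; 0 0 -0.002 0; 0 0 0 0")

```text
t: 11.6
eef_pos: [0.5504, 0.1604, 0.1371]
tool_rot: [-0.0, 0.997, -0.078, 0.001]
contact_force: [0.7, 1.1, 3.2]
gripper_width: 0.571
```

```bash
python3 -c "
from st import *
st(11)"
```

```text
11.6 tcp bay [0.0069 0.001  0.0371] tip [-0.0597  0.001  -0.0203] F [0.7 1.1 3.2] g 0.571 yaw -8.950000000000003
```

View pics/w11.png

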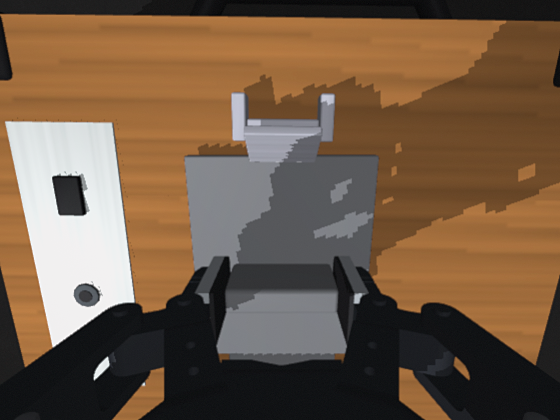

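View pics/s11.png

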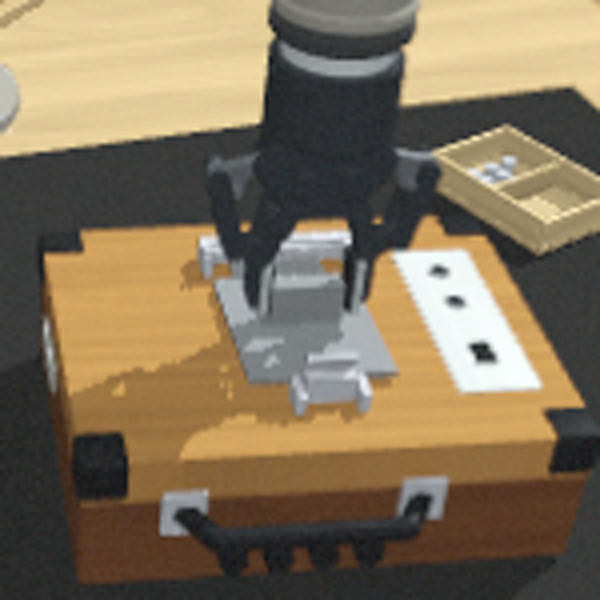

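The catch's nose now overlaps the plate's end (wrist (283,150)) and the plate looks flat (far edge 192 px wide). Pressing a bit more, then releasing.

drive_tool(increments="0 0 -0.0015 0; 0 0 -0.0015 0; 0 0 0 0")

```text
t: 11.95
eef_pos: [0.5509, 0.1601, 0.1349]
tool_rot: [-0.0, 0.997, -0.078, 0.001]
contact_force: [0.9, -0.5, 11.0]
gripper_width: 0.566
```

drive_tool(increments="0 0 0.001 0; 0 0 0 0; 0 0 0 0; 0 0 0 0; 0 0 0 0; 0 0 0 0; 0 0 0 0", grip=1)

```text
t: 12.53
eef_pos: [0.5497, 0.1601, 0.1346]
tool_rot: [0.0, 0.997, -0.078, -0.0]
contact_force: [0.2, -0.3, 0.0]
gripper_width: 1.0
```

drive_tool(increments="0 0 0.01 0; 0 0 0.02 0; 0 0 0.03 0; 0 0 0.03 0; 0 0 0 0")

```text
t: 12.95
eef_pos: [0.5529, 0.1614, 0.2317]
tool_rot: [-0.002, 0.997, -0.078, 0.005]
contact_force: [1.1, 0.7, 0.3]
gripper_width: 1.002
```

```bash
python3 -c "
from st import *
st(12)
im=cv2.imread('pics/w12.png');cv2.imwrite('pics/w12c.png',cv2.resize(im[100:380,150:430],None,fx=2.1,fy=2.1))"
```

```text
12.95 tcp bay [0.0091 0.0024 0.1317] tip [-0.0575  0.0024  0.0743] F [1.1 0.7 0.3] g 1.002 yaw -8.950000000000003
```

View pics/w12c.png

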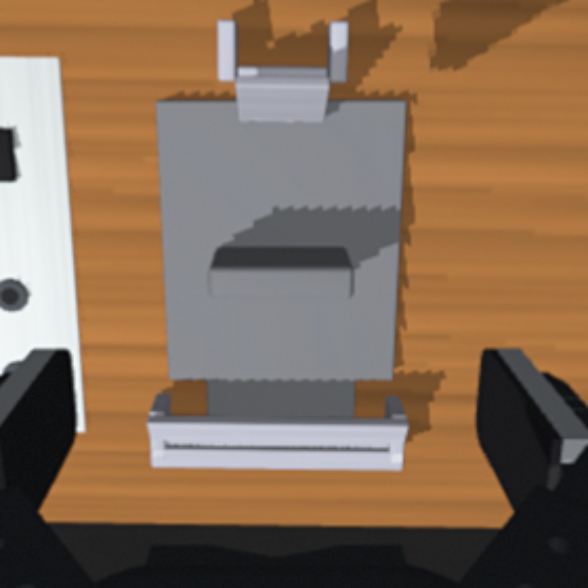

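View pics/s12.png

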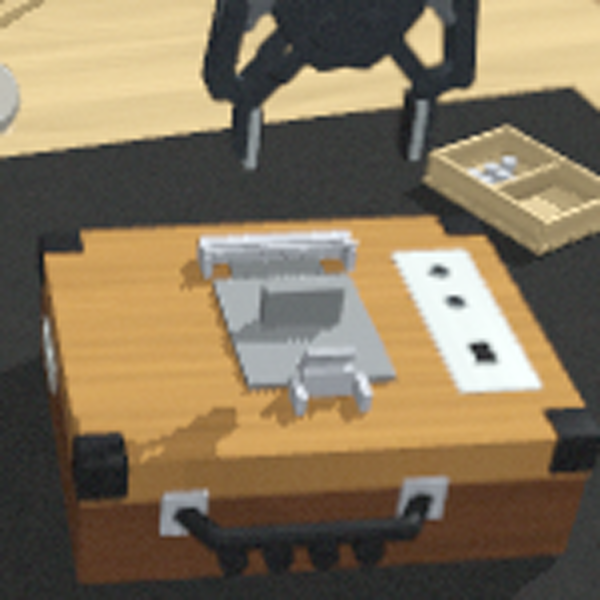

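The cover lies flat, with its tongue under the bar (280,440) and the catch nose over its end (283,95). Measuring.

Run:
```python
from st import *
px=np.array([(158,100),(406,100),(392.5,380),(169.5,380)])/2.1+[150,100]
P=cast('wrist',px,.105);b=(P-B)@R.T;print('wrist',b[:,:2].round(4).tolist())
im=bot.read_camera('top')[:,:,::-1]
cv2.imwrite('pics/t12.png',cv2.resize(im[140:310,80:270],None,fx=3.5,fy=3.5,interpolation=cv2.INTER_CUBIC))
px=np.array([(247,386),(396,374)])/4+[270,110]
print('scene far edge',((cast('scene',px,.105)-B)@R.T)[:,:2].round(4).tolist())
for th in (0,2,4):
    z=.132*np.sin(np.radians(th))+.105
    print(th,'scene far width',np.linalg.norm(np.diff(cast('scene',px,z),axis=0)).round(4),'wrist far width',np.linalg.norm(np.diff(cast('wrist',np.array([(158,100),(406,100)])/2.1+[150,100],z),axis=0)).round(4))
```

```text
wrist [[0.0598, 0.0428], [0.06, -0.0444], [-0.0483, -0.045], [-0.0486, 0.043]]
scene far edge [[0.0659, -0.0438], [0.0629, 0.0467]]
0 scene far width 0.0905 wrist far width 0.0866
2 scene far width 0.0897 wrist far width 0.085
4 scene far width 0.089 wrist far width 0.0833
```

View pics/t12.png

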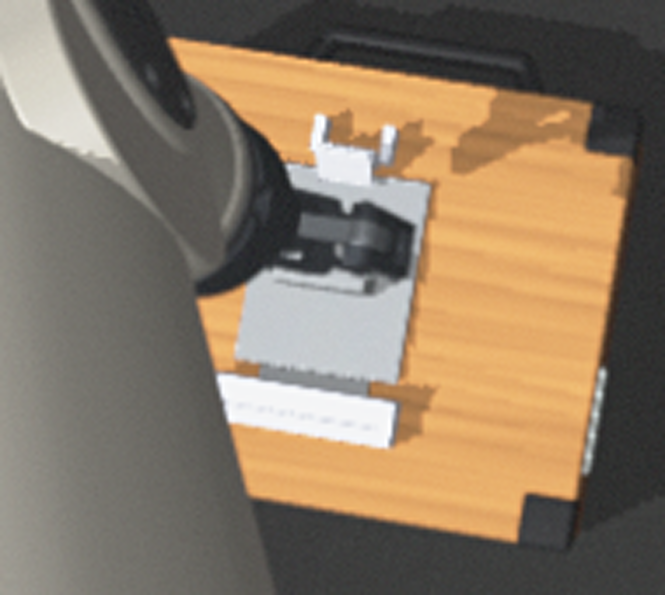

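drive_tool(increments="0 0 0.03 0; 0 0 0.03 0; 0 0 0 0; 0 0 0 0; 0 0 0 0; 0 0 0 0")

```text
t: 13.6
eef_pos: [0.5488, 0.1597, 0.283]
tool_rot: [0.001, 0.997, -0.078, -0.001]
contact_force: [-0.3, -0.5, -0.5]
gripper_width: 1.001
```

```bash
python3 -c "
from st import *
st(13); print(bot.hand_in())"
```

```text
13.6 tcp bay [0.0054 0.     0.183 ] tip [-0.0612  0.      0.1256] F [-0.3 -0.5 -0.5] g 1.001 yaw -8.939999999999998
the job is handed in; nothing more can be done
None
```

View pics/s13.png

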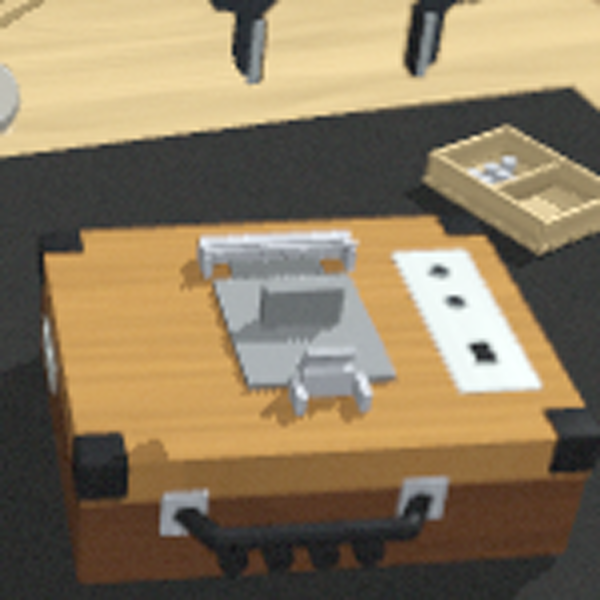

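The bay is closed: the cover lies flat with its tongue in the slot and its far end under the spring catch. I handed in at 13.6 s of the 42 s allowed, with the gripper open and clear.

- **How it was done:** The tool can only turn about the vertical, so I pinched the rib across its 50 mm length (cover y), not across x as the description suggests. I tipped the far end up about 16° by pressing the cover's underside on the slot bar's top (up to about 18 N). Then I slid the tongue under the bar and pivoted the cover down until it snapped; the end-of-move readings peaked at 11 N while pressing.
- **Last checks:** The wrist camera puts the plate at bay x -48 to +60 mm and y within ±45 mm, which is home. The catch nose is back at its rest position, over the plate's end.
- **Disagreement:** The scene camera puts the far edge at x = 63–66 mm, where the wrist camera says 60 mm. That is a few mm more than the calibration error, but still about within the play.
- **Not checked:** I did not re-press the far end separately after the snap. I also did not re-image the blank and the look-alikes at the end; no move went near them.

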